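Load the check weight and shut the balance's draught shield

ROBOT

A 6-joint arm with a two-finger parallel gripper is mounted at the origin on the work surface. World frame = base frame: x ahead of the robot, y to its left, z up, the work surface at z = 0. Lengths are in m, angles in rad, forces in N, time in s.
With the tool pointing down it reaches from about 0.25 to 0.775 m from the base axis. Payload 4 kg.
Tool frame: the origin (TCP) lies at the very end of the fingers, on their centre line; the grasp point (between the pads) lies 19 mm behind it; x points along the fingers, y is the direction in which the jaws open and shut, and the axes are right-handed (so a half turn about x gives the same grasp; the last joint's range is limited). The gripper opens to 85 mm and grips with 20 to 120 N. Pads are 22 mm wide; open, the fingers measure 114 mm over their backs; the gripper's body (76 mm by 85 mm) begins 54 mm behind the grasp point. The pads swing forward as they close: fully open they stand 13 mm farther back than shut.
Start: joints at [1.219, 0.087, 1.371, -0, 1.684, -0.103], TCP at [0.135, 0.533, 0.231] pointing down, gripper open.
Joint ranges: [-3.1, 3.1], [-0.76, 2.03], [0.27, 2.55], [-1.08, 4.22], [0.17, 2.65], [-2.57, 2.57]. Speed limits (rad/s): [2.79, 2.79, 3.14, 3.14, 3.14, 3.14].

INTERFACE

Orientations are given as a unit quaternion [w, x, y, z].
In Python, from plant import robot gives the robot as it stands. The module is installed in compiled form; this text tells all that it offers. Calls block until the motion is done:
- robot.move_to(position, orientation): joint-space move of the TCP to a pose.
- robot.line_to(position, rotation=None, rate=0.15): straight line of the TCP; rotation=None keeps the orientation; rate is the mean speed in m/s.
- robot.goto_joints(angles): joint-space move.
- robot.open_gripper() and robot.clamp(f_grip=None): open the fingers fully, or close them until they stop; f_grip is the grip in N (None keeps the last).
- robot.pause(seconds).
- robot.inverse_kinematics(position, orientation): joint angles nearest the present ones, or None.
- robot.get_state(): the state.
- robot.read_camera(name): name is "scene" or "top" or "wrist"; returns the picture (400x640x3 uint8, blue, green, red); there is no depth.
- robot.camera_params(name): a dict with "fx", "fy", "cx", "cy" (pixels), "cam_to_world" (4x4, takes a point from camera to world coordinates). Camera axes: x right, y down, z forward; pixel columns grow to the right and rows downward; lengths in m; the calibration is good to about 2 mm. A picture is of the moment at which its call begins: read the wrist's pose just before it. camera_params takes no time and is no camera call; for the wrist camera it gives the pose at the moment of the call.
A pose or a line that the arm cannot do raises robot.PlanningError and nothing moves.
- robot.sign_off(): hands the job in, once; it reports no verdict.
Trained networks look in the newest picture that a camera, given by its name, has taken for a name from the list of things; names that differ only in an ending like _2 or _b are one class to them, and where a whole thing is asked for, a point or a joint stands for the part that bears it (a point fixed in the world has none). Each returns a list of dicts, best first, with "p" (0 to 1); they miss things now and then, are a little off and sometimes report something else, mostly with a low value. They report only what shows in the picture. A call takes as long as a camera call. They do not tell look-alikes from the thing itself.
- robot.spot_in(target, camera): "extent" ([left, top, right, bottom] in pixels, round what is visible of it).
- robot.masks_of(target, camera): "region" (400x640 bool, what is visible of it) and "extent" ([left, top, right, bottom] in pixels, round what is visible of it).
- robot.mark_of(target, camera): "xy" ([column, row] in pixels: a listed point, or the origin of a listed thing).
The state is a dict: "time_s": time; "q": joint angles; "joint_velocities": joint speeds; "effort": joint torques, N m; "tcp_pos": TCP position; "tool_rot": TCP orientation; "force": force on the tool from outside, world axes, zero at the start; "moment": the same for the moment, N m; "grip_width": finger opening in m.
Only numpy, scipy, OpenCV 4.12 (cv2) and the standard library are available. Lean on these libraries where they do the work, as an engineer would, in place of code of your own. Each camera call takes 0.05 s, during which the arm holds its last target.

TASK

The workshop's balance is due for its check. Lift the largest steel check weight out of the wooden block, stand it on the balance's pan through the open roof without dropping it, then slide the glass roof door forward along its track until it presses snugly against the foam strip in the front frame. Push gently: don't jam the glass hard against the frame, don't shove the balance along the bench, and leave the other weights and things as they are.

Things in the scene. Friction and masses are not known exactly. Their poses are not given: they have to be found in the camera images.
- balance: White jeweller's balance with glass draught shield, 340 mm long (x), 206 mm wide (y), loose on four rubber feet, 3 to 4 kg: a level shove from about 18 N can slide it. Origin on the bench under its middle; x to its rear, y to its left, z up. Console at x below -90 mm, glass chamber x = -83 to 70 mm, inside 186 mm wide; door tracks at y = +-97 mm, 12 mm wide, 155 mm high.
- pan (a point): Middle of the top face of the round steel weighing pan, 80 mm across, 84 mm above the bench, at x = -30 mm in the balance's frame; axes as the balance.
- jamb (a point): Middle of the inner face of the front frame bar across the track, at x = -88 mm, 148.5 mm above the bench; axes as the balance. A lip 20 mm deep (top 155 mm above the bench) covers the soft foam strip stuck on this face. The foam's thickness is not known (5 to 20 mm) and it is hidden by the lip.
- roof: Sliding roof door: clear pane 160 (x) x 184 x 4 mm. Origin mid front edge, 148.5 mm above the bench; axes as the balance. Starts 20 to 34 mm behind the balance's origin; shuts towards -x. Drags at about 4 N; from meeting the foam the push rises about 1.5 N per mm over 3 mm, then it is hard: over 10 N there may chip the glass. Stays where left (foam returns it under 1 mm).
- handle (a point): Middle of the black upright handle bar on the roof door, 25 mm behind its front edge; the bar is 10 mm thick (x), 60 mm wide (y), and stands from the glass to 174.5 mm above the bench; this point lies 12 mm below its top.
- block: Wooden weight block, 200 x 56 x 22 mm high, fixed to the bench, with three round sockets 34 mm wide and 8 mm deep, 65 mm apart along its x axis (at -65, 0, +65 mm). Origin under its middle. Each socket holds one weight, in any order.
- weight_200: The largest check weight: steel, 200 g, a plain cylinder 30 mm wide and 34 mm high with a narrow neck and a knob 20 mm wide on top, 50 mm high in all. Origin at the middle of its underside, z up. It stands in a socket, underside 14 mm above the bench.
- weight_100: Middle check weight, same shape: 24 mm wide, 42 mm high in all. Leave it alone. Origin at the middle of its underside.
- weight_50: Smallest check weight, same shape: 19 mm wide, 35 mm high in all. Leave it alone. Origin at the middle of its underside.
- jar: Closed glass jar with white cap, 68 mm wide, 85 mm high, standing to one side of the work. Leave it alone. Origin under its middle.
- doming_block: Steel doming block, about 62 mm cube, standing to one side of the work. Leave it alone. Origin under its middle.
There are look-alikes about, which are no part of the job. What is shaped like the weight_200 but orange or yellow is not meant.

How it is judged:
By the outcome, as a careful person would: the job done as asked, in the order asked, and still so for the second after the job is handed in, with the robot touching nothing.
It also fails if it takes over 62 s, if anything falls off the work surface, if the arm or the gripper's body presses on something with over 40 N, if the wrist force passes 120 N, or if a joint passes its speed limit or range.

## Working session

There is one attempt and no reset: what is moved stays moved. The work goes in short steps, each a Python script; the robot and the scene stay as the last script left them, time stands still between calls to the robot, and variables do not carry over. Pictures are saved under pics/ and viewed, and the job is handed in when it is done.

```bash
mkdir -p pics; cat > h.py <<'E'
import numpy as np, cv2
from plant import robot
def ray(cam,uv,P=None):
    P=P or robot.camera_params(cam)
    T=np.array(P["cam_to_world"]); d=T[:3,:3]@np.array([(uv[0]-P["cx"])/P["fx"],(uv[1]-P["cy"])/P["fy"],1.]); return T[:3,3],d
def atz(cam,uv,z,P=None):
    o,d=ray(cam,uv,P); return o+d*(z-o[2])/d[2]
def proj(cam,p,P=None):
    P=P or robot.camera_params(cam); T=np.array(P["cam_to_world"]); c=T[:3,:3].T@(np.array(p)-T[:3,3]); return [P["fx"]*c[0]/c[2]+P["cx"],P["fy"]*c[1]/c[2]+P["cy"]]
E
python3 - <<'E'
from h import *
for c in ["scene","top","wrist"]:
    im=robot.read_camera(c); cv2.imwrite(f"pics/{c}0.png",im)
    P=robot.camera_params(c); print(c,P["fx"],np.round(P["cam_to_world"],3).tolist())
Z=dict(balance=0,pan=.084,jamb=.1485,roof=.1485,handle=.1625,block=0,weight_200=.014,weight_100=.014,weight_50=.014)
for c in ["scene","top"]:
  for n,z in Z.items():
    for r in robot.mark_of(n,c)[:3]:
        print(c,n,round(r["p"],2),np.round(r["xy"],1),np.round(atz(c,r["xy"],z),4))
s=robot.get_state(); print(s)
E
```

```text
scene 362.9938243958286 [[-0.152, 0.701, -0.697, 1.197], [0.988, 0.107, -0.108, 0.123], [-0.001, -0.705, -0.709, 0.763], [0.0, 0.0, 0.0, 1.0]]
top 378.365054974029 [[0.012, -0.999, 0.038, 0.486], [-1.0, -0.012, 0.02, -0.005], [-0.019, -0.038, -0.999, 1.179], [0.0, 0.0, 0.0, 1.0]]
wrist 358.91594840950154 [[0.247, 0.917, 0.313, 0.054], [0.969, -0.233, -0.082, 0.553], [-0.002, 0.324, -0.946, 0.374], [0.0, 0.0, 0.0, 1.0]]
scene pan 0.81 [269.8 198.3] [ 0.5381 -0.117   0.084 ]
scene jamb 0.85 [271.9 164. ] [ 0.4734 -0.1211  0.1485]
scene roof 0.77 [266.6 194.4] [ 0.5887 -0.1053  0.1485]
scene block 0.55 [382.9 235.3] [0.5495 0.1925 0.    ]
scene weight_200 0.71 [417.2 221.6] [0.498  0.2831 0.014 ]
scene weight_200 0.66 [383.1 232. ] [0.5497 0.1913 0.014 ]
scene weight_200 0.66 [412.9 240.4] [0.5669 0.2697 0.014 ]
scene weight_100 0.71 [417.2 221.6] [0.498  0.2831 0.014 ]
scene weight_100 0.66 [383.1 232. ] [0.5497 0.1913 0.014 ]
scene weight_100 0.66 [412.9 240.4] [0.5669 0.2697 0.014 ]
scene weight_50 0.71 [417.2 221.6] [0.498  0.2831 0.014 ]
scene weight_50 0.66 [383.1 232. ] [0.5497 0
[... 923 characters left out ...]
.48 [292.9 162.4] [0.6117 0.1121 0.014 ]
{'time_s': 1.05, 'q': array([ 1.21886625e+00,  8.71581901e-02,  1.37066775e+00, -3.08645797e-06,
        1.68360520e+00, -1.03120772e-01]), 'joint_velocities': array([-0.00153482,  0.00094554, -0.00105263, -0.0002493 , -0.00112759,
       -0.00030521]), 'effort': array([-1.65413285e-04, -3.51738703e+01, -3.13462651e+01, -1.59116503e-04,
        3.63259214e-04, -3.70363665e-06]), 'tcp_pos': array([0.13546199, 0.53308083, 0.23138013]), 'tool_rot': array([ 0.70165598,  0.08779615,  0.7016281 , -0.08768538]), 'force': array([ 0.12206816, -0.33530722,  0.89949554]), 'moment': array([-0.05004306, -0.0159094 ,  0.01019212]), 'grip_width': 0.0856191547809954}
```

View pics/scene0.png

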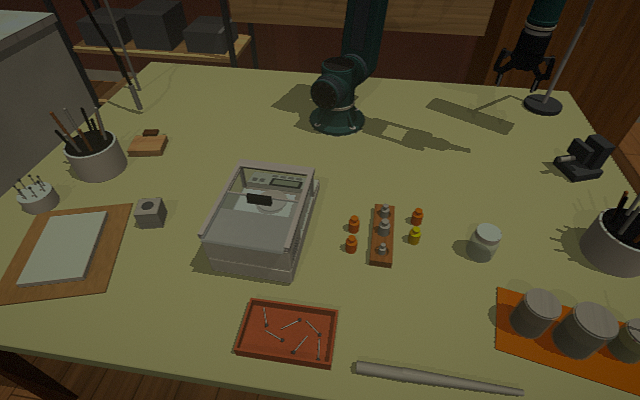

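View pics/top0.png

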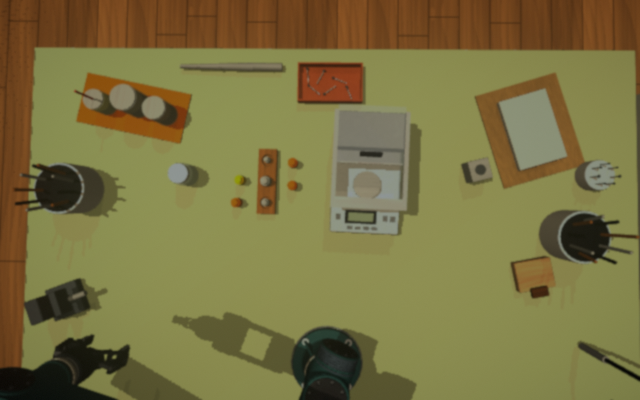

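```bash
python3 -c "
import cv2
a=cv2.imread('pics/top0.png')[110:250,200:440];cv2.imwrite('pics/topz.png',cv2.resize(a,None,fx=3.3,fy=3.3,interpolation=2))
a=cv2.imread('pics/scene0.png')[120:290,210:450];cv2.imwrite('pics/scz.png',cv2.resize(a,None,fx=3.3,fy=3.3,interpolation=2))"
```

```text
(no output)
```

View pics/topz.png

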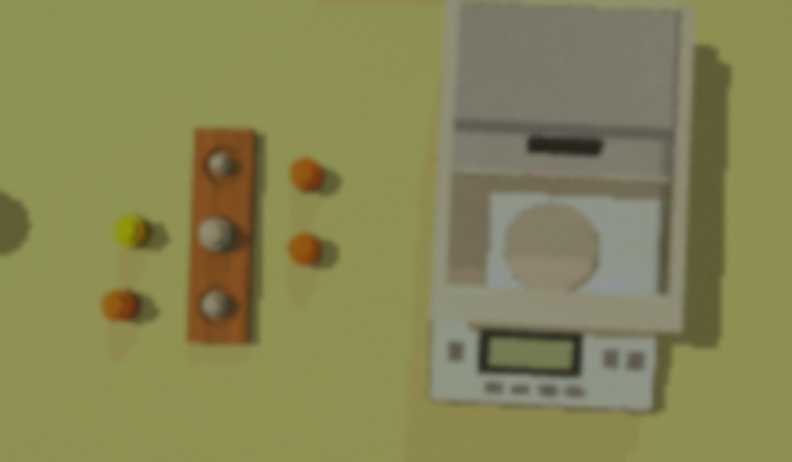

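View pics/scz.png

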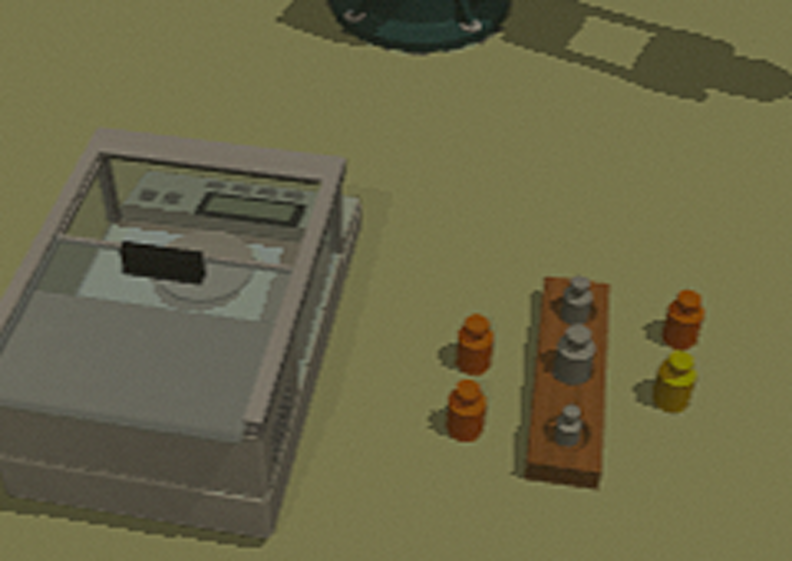

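The scene shows the block at about (383,235) px, with orange and yellow look-alikes to either side of it. The balance is near-aligned with world x, with its console towards the robot. The middle steel weight, at (267,180) px in the top view, looks the largest. I'll look closer with the wrist camera.

```bash
cat >> h.py <<'E'
def Q(a): # tool down, yaw a
    c,s=np.cos(a/2)*.5**.5,np.sin(a/2)*.5**.5; return [c,-s,c,s]
E
python3 - <<'E'
from h import *
robot.move_to([0.50,0.193,0.26],Q(0))
P=robot.camera_params("wrist"); cv2.imwrite("pics/w1.png",robot.read_camera("wrist"))
for n,z in dict(block=0,weight_200=.014).items():
    for r in robot.mark_of(n,"wrist")[:7]: print(n,round(r["p"],2),np.round(r["xy"],1),np.round(atz("wrist",r["xy"],z,P),4))
for r in robot.spot_in("weight_200","wrist")[:7]: print(round(r["p"],2),np.round(r["extent"]))
for n in ("weight_50","weight_100"):
    for r in robot.spot_in(n,"wrist")[:3]: print(n,round(r["p"],2),np.round(r["extent"]))
robot.move_to([0.48,-0.11,0.33],Q(0))
P=robot.camera_params("wrist"); cv2.imwrite("pics/w2.png",robot.read_camera("wrist"))
for n,z in dict(balance=0,pan=.084,jamb=.1485,roof=.1485,handle=.1625).items():
    for r in robot.mark_of(n,"wrist")[:2]: print(n,round(r["p"],2),np.round(r["xy"],1),np.round(atz("wrist",r["xy"],z,P),4))
np.save("P2.npy",P,allow_pickle=True)
print(robot.get_state()["time_s"],robot.get_state()["force"])
E
```

```text
block 0.62 [316.6 194.9] [0.5487 0.1888 0.    ]
weight_200 0.92 [316.6 201.4] [0.552  0.1889 0.014 ]
weight_200 0.87 [390.1 199.9] [0.5501 0.2733 0.014 ]
weight_200 0.87 [398.7 140.8] [0.4822 0.2783 0.014 ]
weight_200 0.84 [320.3 251.8] [0.6164 0.1932 0.014 ]
weight_200 0.82 [246.8 186.4] [0.534  0.1098 0.014 ]
weight_200 0.81 [255.7 237.9] [0.5981 0.1162 0.014 ]
weight_200 0.69 [319.4 146.4] [0.4884 0.1921 0.014 ]
0.91 [236. 230. 269. 268.]
0.87 [310. 248. 326. 270.]
0.83 [232. 177. 263. 209.]
0.81 [385. 128. 421. 163.]
0.78 [304. 191. 330. 226.]
0.76 [306. 136. 327. 159.]
0.71 [376. 188. 409. 221.]
weight_50 0.91 [236. 230. 269. 268.]
weight_50 0.87 [310. 248. 326. 270.]
weight_50 0.83 [232. 177. 263. 209.]
weight_100 0.91 [236. 230. 269. 268.]
weight_100 0.87 [310. 248. 326. 270.]
weight_100 0.83 [232. 177. 263. 209.]
balance 0.7 [318.5 211.8] [ 0.5771 -0.1123  0.    ]
pan 0.92 [320.6 207.1] [ 0.5393 -0.1094  0.084 ]
jamb 0.56 [319.5 171.9] [ 0.4807 -0.1105  0.1485]
roof 0.83 [315.4 281.8] [ 0.5982 -0.1148  0.1485]
handle 0.81 [317.6 307.7] [ 0.6198 -0.1124  0.1625]
4.6583 [-0.47647302  0.28177733 -0.24436522]
```

View pics/w1.png

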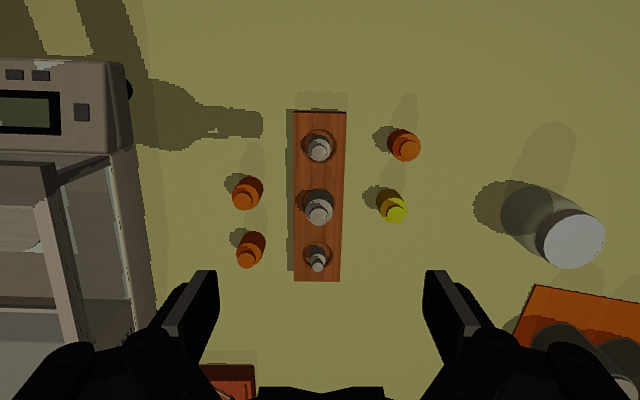

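View pics/w2.png

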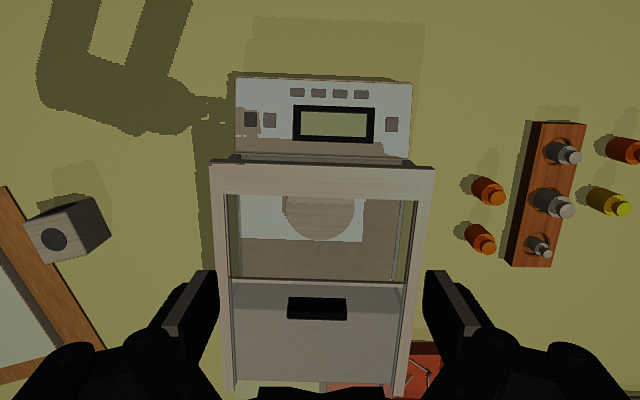

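The wrist view shows the middle steel weight at (318,205) px, 26 px wide against 21 and 16 px for its neighbours, so it is the weight_200. The pan is at (320,207) px in the second picture, and the roof's front edge is at row ~282. Next I'll measure yaw from the edges.

```bash
python3 - <<'E'
from h import *
P2=np.load("P2.npy",allow_pickle=True).item()
im=cv2.imread("pics/w2.png"); 
cv2.imwrite("pics/w2z.png",cv2.resize(im[140:340,200:445],None,fx=3,fy=3,interpolation=2)[:600])
im=cv2.imread("pics/w1.png"); cv2.imwrite("pics/w1z.png",cv2.resize(im[100:290,270:370],None,fx=3,fy=3,interpolation=2))
E
```

```text
(no output)
```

View pics/w2z.png

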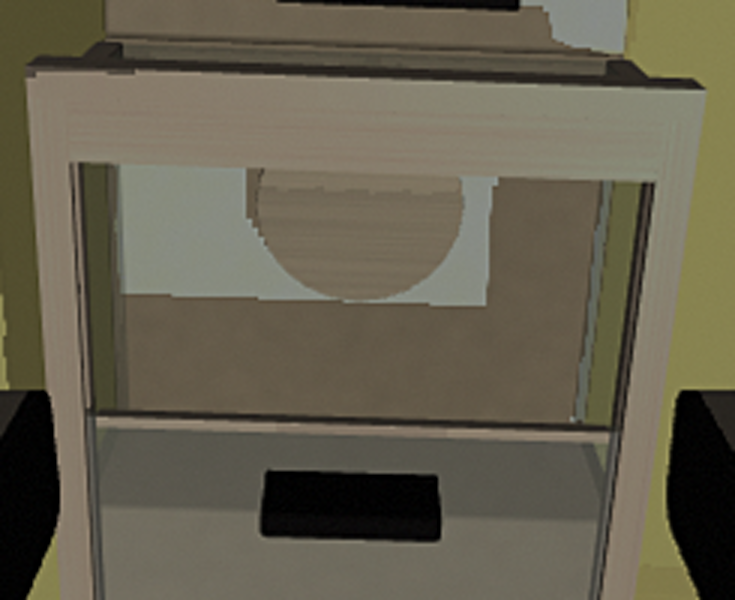

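View pics/w1z.png

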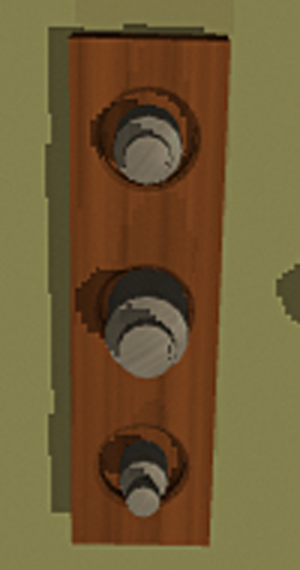

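```bash
python3 - <<'E'
from h import *
P2=np.load("P2.npy",allow_pickle=True).item()
P1=dict(P2); T=np.array(P2["cam_to_world"]).copy(); T[:3,3]+=[.02,.303,-.07]; P1["cam_to_world"]=T
f=lambda P,u,v,ox,oy,z:np.round(atz("wrist",(u/3+ox,v/3+oy),z,P),4)
print("knob",f(P1,147,350,270,100,.064),"n",f(P1,149,158,270,100,.056),f(P1,143,500,270,100,.049))
c=[f(P1,u,v,270,100,.022) for u,v in((68,37),(230,40),(210,545),(73,543))]; print("block",c,np.mean(c,0))
print("lip",f(P2,75,163,200,140,.155),f(P2,655,181,200,140,.155))
print("roof edge",f(P2,97,417,200,140,.1505),f(P2,613,433,200,140,.1505))
print("handle top rear",f(P2,263,472,200,140,.1745),f(P2,440,476,200,140,.1745), "front?",f(P2,262,534,200,140,.1745),f(P2,440,540,200,140,.1745))
print("track outer",f(P2,28,80,200,140,.155),f(P2,704,90,200,140,.155))
print("pan rear",f(P2,358,300,200,140,.084),"sides",f(P2,257,205,200,140,.084),f(P2,464,205,200,140,.084))
E
```

```text
knob [0.5513 0.192  0.064 ] n [0.4871 0.1926 0.056 ] [0.6172 0.1904 0.049 ]
block [array([0.4517, 0.1646, 0.022 ]), array([0.4527, 0.2206, 0.022 ]), array([0.6531, 0.2173, 0.022 ]), array([0.6522, 0.1617, 0.022 ])] [0.552425 0.19105  0.022   ]
lip [ 0.5006 -0.1986  0.155 ] [ 0.5065 -0.0177  0.155 ]
roof edge [ 0.5937 -0.2002  0.1505] [ 0.6    -0.0228  0.1505]
handle top rear [ 0.5994 -0.1414  0.1745] [ 0.6009 -0.0841  0.1745] front? [ 0.6233 -0.1424  0.1745] [ 0.6256 -0.0835  0.1745]
track outer [ 0.4742 -0.2106  0.155 ] [ 0.4772 -0.0054  0.155 ]
pan rear [ 0.5811 -0.1109  0.084 ] sides [ 0.5408 -0.1498  0.084 ] [ 0.5408 -0.07    0.084 ]
```

```bash
python3 - <<'E'
from h import *
robot.move_to([0.552,0.1915,0.14],Q(-0.015))
robot.line_to([0.552,0.1915,0.026],rate=0.12)
s=robot.get_state(); print(s["tcp_pos"],s["force"])
robot.clamp(40)
s=robot.get_state(); print(s["time_s"],s["grip_width"],s["force"],s["tcp_pos"])
cv2.imwrite("pics/w3.png",robot.read_camera("wrist"))
if 0.026<s["grip_width"]<0.034:
    robot.line_to([0.552,0.1915,0.06],rate=0.08); robot.line_to([0.552,0.1915,0.26],rate=0.2)
    robot.pause(.2); s=robot.get_state(); print(s["time_s"],s["grip_width"],s["force"],s["tcp_pos"])
    cv2.imwrite("pics/w4.png",robot.read_camera("wrist"))
E
```

```text
[0.55284993 0.19163748 0.02710215] [ 0.78609     0.13154566 -0.27630822]
7.675 0.028920482180897652 [-0.63197226  0.27758256  2.48041422] [0.55238487 0.19169265 0.02658404]
9.65 0.028553582580925985 [-0.38986553  0.25846927 -2.59902408] [0.55149906 0.19138994 0.25836881]
```

View pics/w4.png

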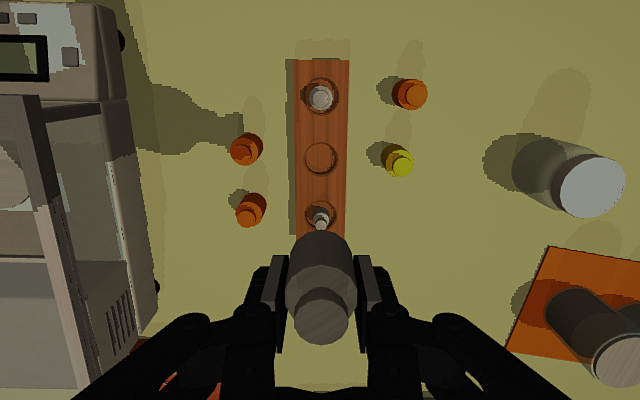

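The weight is held upright between the pads at (320,290) px and its socket at (320,158) px is empty. Next I'll put it on the pan.

```bash
python3 - <<'E'
from h import *
x,y=.5405,-.1105
robot.move_to([x,y,0.26],Q(-0.03))
robot.line_to([x,y,0.105],rate=0.12)
robot.pause(.2); b=np.mean([robot.get_state()["force"] for _ in range(3)],0); print("base",b, robot.get_state()["tcp_pos"])
z=.105
while z>.090:
    z-=.001 if z<.1005 else .002
    robot.line_to([x,y,z],rate=0.03)
    robot.pause(.05)
    s=robot.get_state(); print(round(z,4),s["tcp_pos"][2].round(4),(s["force"]-b).round(2),round(s["time_s"],2))
    if s["force"][2]-b[2]>1.5: break
E
```

```text
base [ 0.3479523  -0.44734386 -1.89726966] [ 0.54092397 -0.11063226  0.10577802]
0.103 0.1029 [ 0.19  0.36 -0.38] 12.8
0.101 0.1008 [-1.46  0.32  0.71] 13.1
0.099 0.0989 [-0.22  1.28 -0.16] 13.4
0.098 0.098 [-0.55  0.54 -1.01] 13.7
0.097 0.097 [-1.12  0.47 -0.45] 14.0
0.096 0.0965 [-1.47 -0.55  3.71] 14.3
```

```bash
python3 - <<'E'
from h import *
cv2.imwrite("pics/s5.png",cv2.resize(robot.read_camera("scene")[120:290,180:420],None,fx=3.3,fy=3.3))
robot.open_gripper()
s=robot.get_state(); print(s["force"],s["grip_width"],s["time_s"])
p=s["tcp_pos"]
robot.line_to([.5405,-.1105,0.15],rate=0.06)
robot.line_to([.50,-.1105,0.30],rate=0.2)
cv2.imwrite("pics/w6.png",robot.read_camera("wrist"))
P=robot.camera_params("wrist")
for n,z in dict(weight_200=.084,pan=.084,roof=.1485,handle=.1625).items():
    for r in robot.mark_of(n,"wrist")[:2]: print(n,round(r["p"],2),np.round(r["xy"],1),np.round(atz("wrist",r["xy"],z,P),4))
print(robot.get_state()["time_s"])
E
```

```text
[ 0.11762287 -0.11913846 -0.86304622] 0.08572685786692616 14.9417
weight_200 0.79 [577.6 130.5] [0.4736 0.1446 0.084 ]
weight_200 0.79 [490.8 224.9] [0.5723 0.0711 0.084 ]
pan 0.97 [322.  200.9] [ 0.5394 -0.1102  0.084 ]
pan 0.31 [319.8 204.3] [ 0.5431 -0.1126  0.084 ]
roof 0.59 [321.5 280.7] [ 0.596  -0.1126  0.1485]
handle 0.81 [322.  310.8] [ 0.6191 -0.1129  0.1625]
17.1667
```

View pics/w6.png

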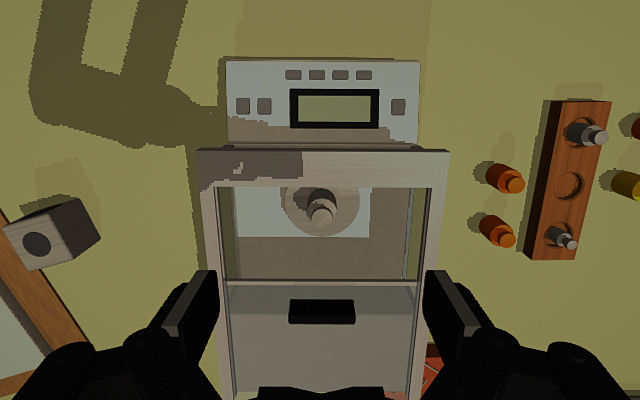

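The weight stands upright on the pan at (320,208) px. Next I'll close the fingers behind the handle and push the door.

```bash
cat >> h.py <<'E'
A=-0.03; D=np.array([-np.cos(A),-np.sin(A),0.])
S0=np.array([.658,-.1135,.158])
def fm(n=6):
    L=[]
    for _ in range(n):
        robot.pause(.02); L.append(robot.get_state()["force"])
    return np.mean(L,0),np.std(L,0)
E
python3 - <<'E'
from h import *
robot.clamp(30)
robot.move_to([.658,-.1135,.26],Q(A))
robot.line_to(S0,rate=.12); robot.pause(.2)
b,sd=fm(8); print("base",b,sd,robot.get_state()["tcp_pos"],robot.get_state()["grip_width"]); np.save("b.npy",b)
cv2.imwrite("pics/w7.png",robot.read_camera("wrist"))
for t in (.008,.012,.016,.020,.024,.028):
    robot.line_to(S0+D*t,rate=.03); f,sd=fm(4); s=robot.get_state(); print(t,s["tcp_pos"].round(4),round(-(f-b)@D,2),sd.round(1),(f-b).round(1),round(s["time_s"],2))
    if -(f-b)@D>8: break
cv2.imwrite("pics/w8.png",robot.read_camera("wrist"))
E
```

```text
base [0.26239956 0.0766226  0.26565222] [0.4083978  0.35192189 0.76999835] [ 0.65824654 -0.11354683  0.15853592] 9.081490862619463e-05
0.008 [ 0.65   -0.1133  0.1581] -0.57 [0.3 0.2 0.2] [-0.6 -0.1 -0.4] 20.49
0.012 [ 0.646  -0.1131  0.158 ] -0.73 [0.5 0.3 0.5] [-0.8 -0.6  0.2] 20.84
0.016 [ 0.642  -0.113   0.1581] -0.4 [0.3 0.1 0.3] [-0.4 -0.5 -0.2] 21.19
0.02 [ 0.638  -0.1129  0.1581] -0.07 [0.2 0.4 0.5] [-0.1  0.3 -0. ] 21.54
0.024 [ 0.6343 -0.1128  0.1579] 2.0 [0.5 0.6 0.3] [ 2.   0.1 -1.7] 21.89
0.028 [ 0.63   -0.1126  0.1579] 3.07 [0.4 0.3 0.4] [ 3.1 -0.1 -2. ] 22.24
```

View pics/w8.png

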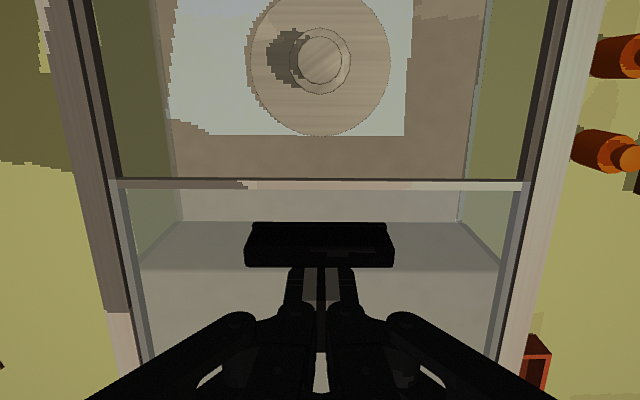

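```bash
python3 - <<'E'
from h import *
b=np.load("b.npy")
def rep(t,n=4):
    f,sd=fm(n); s=robot.get_state(); v=-(f-b)@D; print(round(t,4),s["tcp_pos"].round(4),round(v,2),(f-b).round(1),round(s["time_s"],2)); return v
for t in (.06,.098): robot.line_to(S0+D*t,rate=.04); rep(t,8)
ref=[];t=.098
while t<.118:
    t+=.0015; robot.line_to(S0+D*t,rate=.02); v=rep(t,5); 
    if v>5.2: break
E
```

```text
0.06 [ 0.5976 -0.112   0.1582] -0.29 [-0.3  0.1 -0.4] 23.38
0.098 [ 0.5596 -0.1105  0.158 ] -0.0 [-0.  -0.  -0.1] 24.61
0.0995 [ 0.5589 -0.1105  0.158 ] 3.57 [ 3.6 -0.4 -1.4] 24.94
0.101 [ 0.5571 -0.1105  0.158 ] 3.54 [ 3.5  0.1 -1.6] 25.27
0.1025 [ 0.5554 -0.1104  0.158 ] 2.89 [ 2.9  0.2 -0.9] 25.61
0.104 [ 0.5539 -0.1103  0.158 ] 2.42 [ 2.4  0.3 -0.9] 25.94
0.1055 [ 0.5524 -0.1103  0.158 ] 3.06 [ 3.1  0.2 -1.2] 26.27
0.107 [ 0.5509 -0.1103  0.158 ] 2.69 [ 2.7  0.4 -1.4] 26.61
0.1085 [ 0.5494 -0.1102  0.158 ] 2.83 [ 2.9  0.8 -1.2] 26.94
0.11 [ 0.5479 -0.1101  0.158 ] 3.07 [ 3.1  0.7 -0.7] 27.27
0.1115 [ 0.5464 -0.1101  0.158 ] 2.57 [ 2.6  1.  -1. ] 27.61
0.113 [ 0.5449 -0.1101  0.158 ] 2.77 [ 2.8  1.3 -1.3] 27.94
0.1145 [ 0.5434 -0.11    0.158 ] 2.75 [ 2.8  1.6 -1.2] 28.27
0.116 [ 0.5419 -0.11    0.158 ] 3.22 [ 3.3  2.  -1. ] 28.61
0.1175 [ 0.5404 -0.1099  0.158 ] 2.94 [ 3.   1.8 -0.9] 28.94
0.119 [ 0.539  -0.1099  0.158 ] 3.24 [ 3.3  1.9 -0.6] 29.27
```

```bash
python3 - <<'E'
from h import *
b=np.load("b.npy")
def rep(t,n=5):
    f,sd=fm(n); s=robot.get_state(); v=-(f-b)@D; print(round(t,4),s["tcp_pos"].round(4),round(v,2),(f-b).round(1),round(s["time_s"],2)); return v
t=.119;v=0
while t<.140:
    t+=.001 if v<3.9 else .0005
    robot.line_to(S0+D*t,rate=.02); v=rep(t,5 if v<3.9 else 8)
    if v>5.4: break
E
```

```text
0.12 [ 0.5383 -0.1098  0.1581] 3.61 [ 3.7  1.9 -1. ] 29.61
0.121 [ 0.5377 -0.1098  0.158 ] 5.41 [ 5.5  2.2 -2. ] 29.94
```

```bash
python3 - <<'E'
from h import *
b=np.load("b.npy")
def rep(t,n=8):
    f,sd=fm(n); s=robot.get_state(); v=-(f-b)@D; print(round(t,4),s["tcp_pos"].round(4),round(v,2),(f-b).round(1),round(s["time_s"],2)); return v
rep(.121)
t=.121
for _ in range(2):
    t+=.0005; robot.line_to(S0+D*t,rate=.02)
    if rep(t)>5.7: break
P=robot.camera_params("wrist"); im=robot.read_camera("wrist"); cv2.imwrite("pics/w9.png",im)
E
```

```text
0.121 [ 0.5377 -0.1098  0.158 ] 5.14 [ 5.2  2.  -2.1] 30.07
0.1215 [ 0.5375 -0.1098  0.158 ] 5.75 [ 5.8  2.2 -2. ] 30.46
```

View pics/w9.png

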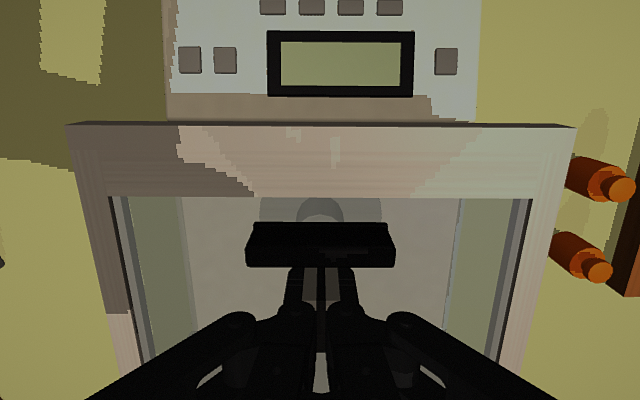

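```bash
python3 - <<'E'
from h import *
p=S0+D*.1215
robot.line_to(p-D*.015,rate=.03)
f,_=fm(6); print((f-np.load("b.npy")).round(2))
q=p-D*.03; q[2]=.30
robot.line_to(q,rate=.15)
robot.move_to([.46,-.11,.33],Q(-.03)); P=robot.camera_params("wrist")
cv2.imwrite("pics/w10.png",robot.read_camera("wrist"))
for n,z in dict(pan=.084,jamb=.1485,handle=.1625,roof=.1485).items():
    for r in robot.mark_of(n,"wrist")[:1]: print(n,round(r["p"],2),np.round(r["xy"],1),np.round(atz("wrist",r["xy"],z,P),4))
cv2.imwrite("pics/s10.png",cv2.resize(robot.read_camera("scene")[120:290,180:420],None,fx=3.3,fy=3.3))
s=robot.get_state();print(s["time_s"],s["force"])
E
```

```text
[-0.21 -0.31 -0.68]
jamb 0.74 [324.4 193.3] [ 0.4813 -0.1074  0.1485]
handle 0.98 [323.3 238.7] [ 0.5221 -0.1097  0.1625]
roof 0.94 [321.4 208.9] [ 0.497  -0.1107  0.1485]
33.175 [-0.56178799 -0.27943814 -0.13220902]
```

View pics/w10.png

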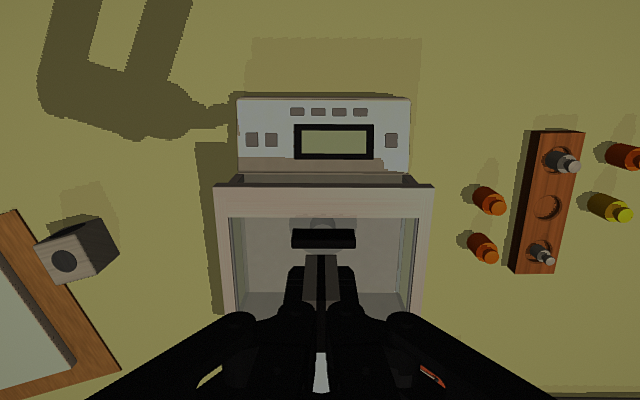

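View pics/s10.png

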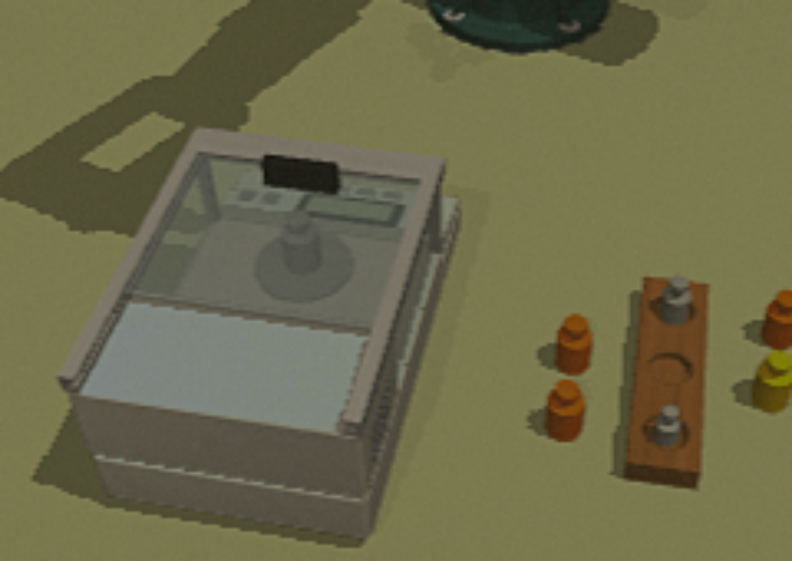

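The door is shut close to the lip, the weight is upright, and nothing else has moved. There's time for one gentle second push, to confirm the force rise is foam and not stiction.

```bash
python3 - <<'E'
from h import *
p=S0+D*.1215
q=p-D*.02; q0=q.copy(); q0[2]=.25
robot.move_to(q0,Q(A)); robot.line_to(q,rate=.12); robot.pause(.2)
b,_=fm(8); print(b)
t=.1015
def rep(t,n=7):
    f,sd=fm(n); s=robot.get_state(); v=-(f-b)@D; print(round(t,4),s["tcp_pos"].round(5),round(v,2),(f-b).round(1),round(s["time_s"],2)); return v
for t in (.115,.118,.1195,.1205,.121,.1215,.122,.1225,.123,.1235):
    robot.line_to(S0+D*t,rate=.02)
    if rep(t)>6.2: break
robot.line_to(S0+D*(t-.015),rate=.03)
e=S0+D*(t-.03); e[2]=.3; robot.line_to(e,rate=.15)
P=robot.camera_params("top")
robot.move_to([.40,.02,.36],Q(A))
for c in ("top","scene"):
    im=robot.read_camera(c); cv2.imwrite(f"pics/{c}11.png",im)
    a=cv2.imread(f"pics/{c}0.png")
cv2.imwrite("pics/t11z.png",cv2.resize(cv2.imread("pics/top11.png")[110:250,200:440],None,fx=3.3,fy=3.3,interpolation=2))
cv2.imwrite("pics/s11z.png",cv2.resize(cv2.imread("pics/scene11.png")[120:290,210:450],None,fx=3.3,fy=3.3,interpolation=2))
print(robot.get_state()["time_s"])
E
```

```text
[-0.3318632  -0.14711405 -0.25445409]
0.115 [ 0.54314 -0.11006  0.158  ] 0.16 [0.2 0.1 0.3] 35.93
0.118 [ 0.54005 -0.10996  0.15802] 0.27 [0.3 0.2 0.2] 36.35
0.1195 [ 0.53857 -0.10993  0.15802] 0.57 [0.6 0.1 0.8] 36.72
0.1205 [ 0.53751 -0.10988  0.15797] 0.49 [0.5 0.4 0.3] 37.08
0.121 [ 0.53746 -0.1099   0.15802] 2.69 [ 2.7  0.3 -0.7] 37.45
0.1215 [ 0.53747 -0.10989  0.15807] 5.54 [ 5.5 -0.2 -2. ] 37.82
0.122 [ 0.53734 -0.10987  0.15809] 6.63 [ 6.6 -0.2 -2.6] 38.18
40.9167
```

View pics/t11z.png

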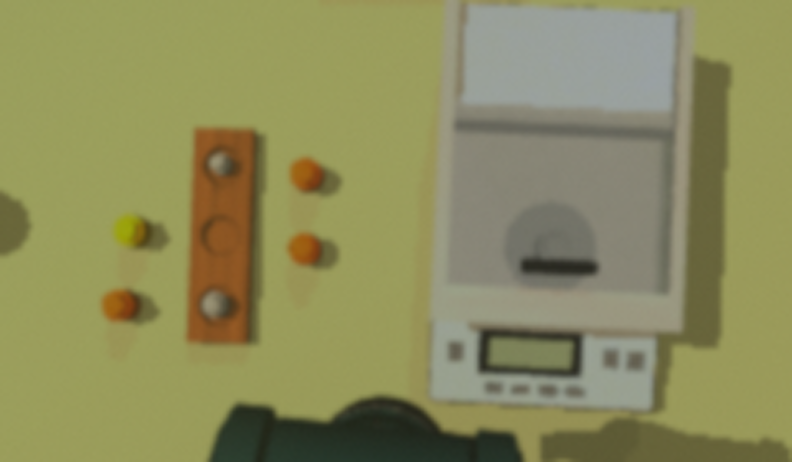

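View pics/s11z.png

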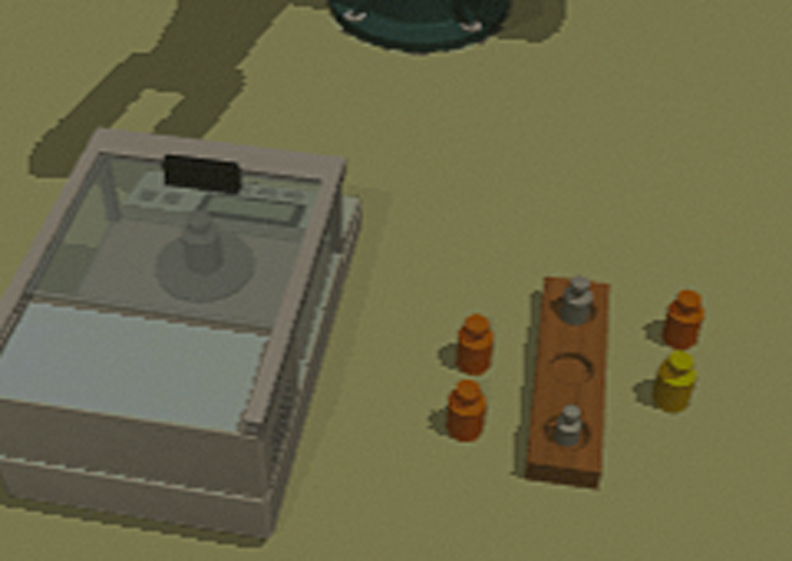

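The door didn't rebound, and it resists 5.5–6.6 N where free drag was about 3 N, so it is against the foam. The pictures match the starting ones apart from the weight and the door. I'll hand it in.

```bash
python3 -c "
from h import *
robot.sign_off(); print(robot.get_state()['time_s'])"
```

```text
the job is handed in; nothing more can be done
the job is handed in; nothing more can be done
```

I finished the job and handed it in at about 41 s, inside the 62 s limit. The sign-off gave no verdict.

- **Weight:** I lifted the 200 g weight from the middle socket and lowered it onto the pan until I felt light contact (about 4 N). I released it there, and it stands upright near the middle of the pan.
- **Roof door:** I pushed it forward with the closed fingers behind the handle. The free drag read about 3 N. The push then rose to 5.8 N, which I took as the foam.
- **Second push:** To rule out sticking, I pushed again. The door had not sprung back and barely moved at up to 6.6 N, well under 10 N.
- **Last pictures:** The balance, the other weights and the look-alikes sit where they started. I did not look closely at the jar and doming block at the end, but the arm never worked near them.

**Not fully settled:**
- The free drag read lower than the stated 4 N, probably because I measured it at rest. The true peak push may therefore have been about 1 N higher.
- The force rose faster per mm than the stated foam stiffness. I put the compression at about 1.5 to 2 mm from the force, or nearer 1 mm from how far the fingers moved.

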